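Close the fruit carrier's swivel lid

TASK

The insulated carrier with the punnet of green grapes is ready to go out: swing its lid round on its corner pin until it covers the box squarely, and leave it there. Leave the lid of the other carrier, with the drinks bottles, as it is.

Things in the scene. Friction and masses are not known exactly. Their poses are not given: they have to be found in the camera images.
- fruit_box: Open dark grey foam carrier with a clear punnet of green grapes in it, fixed to the bench; 160 (its x) x 200 (its y) x 100 mm high, lying from x = -20 to 140, y = -180 to 20 mm of its origin, which is on the bench on the axis of the lid's upright steel pin (at the box's near left corner). A like carrier with two dark, red-capped bottles lying in it is beside it, left or right.
- fruit_lid (a joint): Swivel of the grape carrier's lid about its pin, rad. 0 = covers the box squarely; positive = free end swung clockwise from above, out towards the robot, so it closes anticlockwise. Turns from -0.7 to 1.5 with no stop or catch at 0, resists with about 0.3 N m (2 N at the free end) and stays where it is left.
- fruit_lid_corner (a point): Free corner, nearest the robot, of the grape carrier's lid: a grey slab 160 (x) x 200 (y) x 34 mm, 102 to 136 mm above the bench, 2 mm over the box rim. Point half-way up; axes turn with the lid, parallel to the box's when closed. The long edge to push runs 200 mm along +y, the slab on its +x side; pin at x = +20, y = +180 mm, its head seen on top.
- drinks_lid_corner (a point): The same corner of the other carrier's lid (the box with the bottles), of the same size and make, also swung open. That lid is to stay put.

How it is judged:
At the end, for the whole second after the job is handed in: The grape carrier's lid is at rest over its box, squared up with it to within 10 degrees (0.175 rad) either way, and the corner of the drinks carrier's lid is within 20 mm of where it started (value of joint fruit_lid between -0.175 and 0.175 rad and velocity of joint fruit_lid between -0.05 and 0.05 rad/s and distance of drinks_lid_corner from where it was at the start of the episode below 0.02 m); the robot touches nothing.
It fails at once if the drinks carrier's lid is pushed more than 20 mm (distance of drinks_lid_corner from where it was at the start of the episode above 0.02 m).
It also fails if it takes over 32 s, if anything falls off the work surface, if the arm or the gripper's body presses on something with over 40 N, if the wrist force passes 120 N, or if a joint passes its speed limit or range.

ROBOT

A 6-joint arm with a two-finger parallel gripper is mounted at the origin on the work surface. World frame = base frame: x ahead of the robot, y to its left, z up, the work surface at z = 0. Lengths are in m, angles in rad, forces in N, time in s.
With the tool pointing down it reaches from about 0.35 to 0.725 m from the base axis. Payload 4.3 kg.
Tool frame: the origin (TCP) lies at the very end of the fingers, on their centre line; the grasp point (between the pads) lies 19 mm behind it; y points along the fingers, x is the direction in which the jaws open and shut, and the axes are right-handed (so a half turn about y gives the same grasp; the last joint's range is limited). The gripper opens to 85 mm and grips with 20 to 120 N. Pads are 22 mm wide; open, the fingers measure 114 mm over their backs; the gripper's body (76 mm by 85 mm) begins 54 mm behind the grasp point. The pads swing forward as they close: fully open they stand 13 mm farther back than shut.
Start: joints at [-1.443, 0.377, 0.081, 1.274, 0, 1.46], TCP at [0.135, -0.559, 0.231] pointing down, gripper open.
Joint ranges: [-2.72, 2.72], [-0.84, 1.66], [-1.02, 1.22], [-1.77, 2.12], [-1.37, 1.28], [-3.14, 3.14]. Speed limits (rad/s): [2.57, 2.57, 3.14, 3.14, 3.14, 3.14].

INTERFACE

Orientations are given as a unit quaternion [w, x, y, z].
In Python, from workcell import telemetry, eyes, r gives the robot as it stands.
- The arm moves only by the tool send_rows, never from a script. Its argument "targets" is text: rows parted by semicolons, each of 7 numbers parted by spaces: the finger opening in mm, from 0 to 85.4, then the shift along the world's x, y, z in units of 40 mm (1.0 is 40 mm), then the turn, a rotation vector about the world's x, y, z in units of 6 degrees (1.0 is 6 degrees). A call has 1 to 12 rows; each row is the pose to reach, as a shift and turn from the pose commanded when the call began; what a row does not reach only later rows make up. A row lasts 1/12 s, in which the tool goes at most 41.7 mm and 7.16 degrees, less where a joint would pass 70% of its speed; a pose out of reach is approached as far as the arm can. A call with a gripper value outside its range is refused whole. The fingers move at their own pace and stop on an object; "squeeze" is the grip in N (left out, the last holds). Time passes only in rows, so rows that repeat a pose let the fingers close. It gives the time, the measured TCP pose, the force and the opening at its end, in the units of the state.
- telemetry.read_state(): the state, without advancing time (a new reading comes with each control period).
- eyes.get_image(name): name is "scene" or "side" or "wrist"; returns (picture, depth): 400x640x3 uint8, red, green, blue; 400x640 float32, m along the optical axis (not along the pixel's ray), 0 where there is no reading.
- eyes.get_calibration(name): a dict with "camera_matrix" (3x3 intrinsics, pixels), "R" (3x3) and "t" (3): a world point X has camera coordinates R X + t. Camera axes: x right, y down, z forward; pixel columns grow to the right and rows downward; lengths in m; the calibration is good to about 2 mm. A picture is of the moment at which its call begins: read the wrist's pose just before it. get_calibration takes no time and is no camera call; for the wrist camera it gives the pose at the moment of the call.
- r.job_done(): hands the job in, once; it reports no verdict.
Trained networks look in the newest picture that a camera, given by its name, has taken for a name from the list of things; names that differ only in an ending like _2 or _b are one class to them, and where a whole thing is asked for, a point or a joint stands for the part that bears it (a point fixed in the world has none). Each returns a list of dicts, best first, with "conf" (0 to 1); they miss things now and then, are a little off and sometimes report something else, mostly with a low value. They report only what shows in the picture. A call takes as long as a camera call.
- eyes.look_for(query, camera): "position" ([column, row] as shares, 0 to 1, of the picture: columns of its width, rows of its height, amid what is visible of it).
The state is a dict: "time_s": time; "joint_pos": joint angles; "joint_vel": joint speeds; "effort": joint torques, N m; "tcp_pos": TCP position; "eef_rot": TCP orientation; "ft_force": force on the tool from outside, world axes, zero at the start; "wrist_torque": the same for the moment, N m; "grip_width": opening from 0.0 (shut) to 1.0 (fully open).
Only numpy, scipy, OpenCV 4.12 (cv2) and the standard library are available. Lean on these libraries where they do the work, as an engineer would, in place of code of your own. Each camera call takes 0.05 s, during which the arm holds its last target. There are 200 camera calls.

## Working session

There is one attempt and no reset: what is moved stays moved. The work goes in short steps, Python scripts to look and compute and a tool call to move; the robot and the scene stay as the last step left them, time stands still between calls to the robot, and variables do not carry over. Pictures are saved under pics/ and viewed, about 8 in all and at most 12, crops included, and the job is handed in when it is done.

Besides the shell and the picture viewer there is one more tool, called after ">>>" as name(argument=value, ...) on one line, values as JSON. send_rows: Moves the arm, as the interface text tells. Its arguments: {"type":"object","properties":{"targets":{"type":"string"},"squeeze":{"type":"number"}},"required":["targets"]}

```bash
mkdir -p pics; cat > h.py <<'E'
import numpy as np, cv2
from workcell import telemetry, eyes, r
def snap(n,f=None):
    im,d=eyes.get_image(n)
    if f: cv2.imwrite('pics/'+f,im[:,:,::-1])
    return im,d
def cloud(n,d):
    c=eyes.get_calibration(n);K=np.array(c['camera_matrix']);R=np.array(c['R']);t=np.array(c['t'])
    v,u=np.mgrid[:400,:640]
    p=np.stack([(u-K[0,2])/K[0,0]*d,(v-K[1,2])/K[1,1]*d,d],-1)
    return (p-t)@R
E
python3 - <<'E'
from h import *
for n in ['scene','side']:
    im,d=snap(n,n+'1.png'); P=cloud(n,d); np.savez(n+'1.npz',im=im,d=d,P=P)
    for q in ['fruit_box','fruit_lid','fruit_lid_corner','drinks_lid_corner']:
        for k in eyes.look_for(q,n)[:3]:
            u,v=int(k['position'][0]*640),int(k['position'][1]*400)
            print(n,q,round(k['conf'],2),u,v,P[min(v,399),min(u,639)].round(3))
print(telemetry.read_state())
E
```

```text
scene fruit_box 0.9 293 155 [0.595 0.139 0.139]
scene fruit_lid 0.74 282 158 [0.571 0.149 0.139]
scene fruit_lid_corner 0.84 277 158 [0.562 0.155 0.141]
scene fruit_lid_corner 0.49 389 272 [ 0.576 -0.194  0.137]
scene drinks_lid_corner 0.59 386 269 [ 0.575 -0.186  0.14 ]
side fruit_box 0.88 287 285 [0.612 0.191 0.142]
side fruit_lid 0.61 304 271 [0.579 0.166 0.142]
side fruit_lid_corner 0.8 307 271 [0.573 0.167 0.142]
side drinks_lid_corner 0.56 290 130 [ 0.584 -0.168  0.136]
side drinks_lid_corner 0.32 304 275 [0.579 0.173 0.139]
{'time_s': 0.5, 'joint_pos': array([-1.44332756e+00,  3.77347602e-01,  8.09245948e-02,  1.27442684e+00,
       -2.25403202e-05,  1.46049165e+00]), 'joint_vel': array([ 0.00025118, -0.00110763,  0.00302803, -0.00033794,  0.0001223 ,
        0.00078295]), 'effort': array([-8.75442420e-04, -4.63064682e+01,  2.69885033e+01,  2.37070868e-03,
       -1.19765623e-04,  7.49489516e-06]), 'tcp_pos': array([ 0.13542967, -0.55880868,  0.23127289]), 'eef_rot': array([ 0.55578166, -0.5557665 ,  0.4371863 , -0.43714813]), 'ft_force': array([-0.17643519, -0.19416953, -0.7034519 ]), 'wrist_torque': array([ 0.01531965, -0.04705828, -0.08399821]), 'grip_width': 0.9987629873548532}
```

View pics/scene1.png

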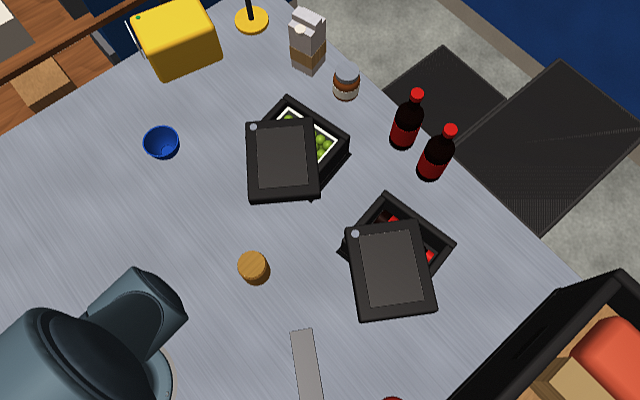

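View pics/side1.png

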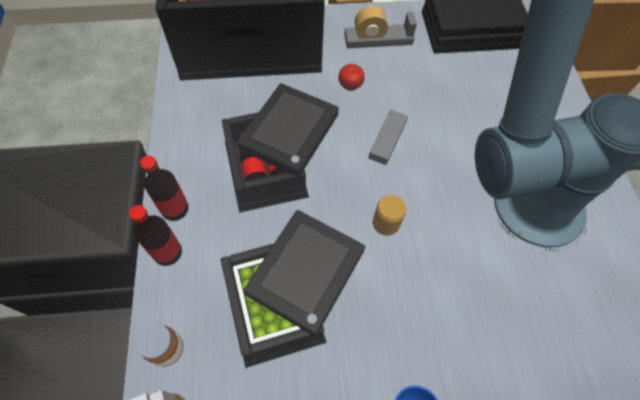

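The grape carrier is the left one: in the scene view its lid is at ~(282,158) and its pin head at (252,127). The drinks lid is at ~(390,272), pin at (355,233). Both lids are swung towards the robot. Next I'll fit rectangles to the depth cloud.

```bash
python3 - <<'E'
from h import *
S=[np.load(n+'1.npz') for n in ['scene','side']]
for name,c in [('fruit',(.575,.16)),('drinks',(.58,-.18))]:
  for s in S+[None]:
    P=np.concatenate([x['P'].reshape(-1,3) for x in S]) if s is None else s['P'].reshape(-1,3)
    near=np.hypot(P[:,0]-c[0],P[:,1]-c[1])<.2
    for lab,lo,hi in [('lid',.128,.15),('rim',.09,.106)]:
        q=P[near&(P[:,2]>lo)&(P[:,2]<hi)]
        (cx,cy),(w,h),a=cv2.minAreaRect((q[:,:2]*1000).astype(np.float32))
        print(name,lab,len(q),'c',round(cx),round(cy),'wh',round(w),round(h),'a',round(a,1),cv2.boxPoints(((cx,cy),(w,h),a)).round().astype(int).tolist())
for s,n,px in [(S[0],'scene',(252,127)),(S[1],'side',(312,318)),(S[0],'scene',(355,233)),(S[1],'side',(295,159))]:
    print(n,px,s['P'][px[1],px[0]].round(3))
E
```

```text
fruit lid 5637 c 574 156 wh 201 160 a 55.0 [[451, 119], [582, 27], [698, 192], [567, 284]]
fruit rim 1126 c 627 171 wh 207 229 a 11.6 [[502, 263], [549, 38], [751, 80], [705, 304]]
fruit lid 8275 c 575 155 wh 201 161 a 55.0 [[452, 119], [583, 27], [699, 191], [567, 283]]
fruit rim 2011 c 647 190 wh 159 200 a 12.0 [[548, 271], [590, 75], [746, 108], [704, 304]]
fruit lid 13912 c 575 155 wh 201 161 a 55.0 [[451, 119], [583, 26], [699, 191], [567, 284]]
fruit rim 3137 c 627 171 wh 207 229 a 11.9 [[502, 262], [549, 38], [752, 81], [705, 304]]
drinks lid 7411 c 586 -187 wh 200 161 a 57.5 [[464, -229], [600, -315], [707, -146], [572, -60]]
drinks rim 1338 c 604 -164 wh 255 200 a 9.4 [[462, -86], [495, -284], [746, -242], [713, -45]]
drinks lid 5058 c 585 -187 wh 201 160 a 57.5 [[464, -229], [599, -315], [707, -145], [572, -59]]
drinks rim 1272 c 651 -156 wh 160 203 a 9.6 [[555, -69], [589, -270], [746, -243], [713, -43]]
drinks lid 12469 c 586 -187 wh 201 161 a 57.5 [[464, -229], [599, -315], [707, -146], [572, -59]]
drinks rim 2610 c 604 -164 wh 255 203 a 9.3 [[462, -84], [495, -284], [746, -243], [713, -43]]
scene (252, 127) [0.567 0.252 0.145]
side (312, 318) [0.571 0.256 0.144]
scene (355, 233) [ 0.578 -0.088  0.14 ]
side (295, 159) [ 0.579 -0.084  0.145]
```

```bash
python3 - <<'E'
from h import *
from scipy.spatial.transform import Rotation as Ro
s=telemetry.read_state();q=s['eef_rot'];R=Ro.from_quat([*q[1:],q[0]]).as_matrix();print(R.round(2))
print('tool x yaw',np.degrees(np.arctan2(R[1,0],R[0,0])))
z=np.load('scene1.npz');P=z['P']
print(P[258,250],P[268,255],P[350,303],P[142,160])
pin=np.array([.571,.2555])
for th in [.82,.6,.4,.2,0]:
    a=np.radians(12)-th; x=np.array([np.cos(a),np.sin(a)]);y=np.array([-x[1],x[0]])
    for off in [.04,.015,.011]:
        print(th,off,(pin-(.02+off)*x-.15*y).round(3),'yaw y',round(np.degrees(a)+90,1))
E
```

```text
[[ 0.24 -0.    0.97]
 [-0.97  0.    0.24]
 [-0.   -1.   -0.  ]]
tool x yaw -76.37658499770166
[0.37970214 0.02707262 0.08844152] [0.37460975 0.00296431 0.0864351 ] [ 0.34592934 -0.19154078  0.03012967] [0.39067544 0.44537238 0.01588738]
0.82 0.04 [0.436 0.167] yaw y 55.0
0.82 0.015 [0.456 0.153] yaw y 55.0
0.82 0.011 [0.46 0.15] yaw y 55.0
0.6 0.04 [0.458 0.14 ] yaw y 67.6
0.6 0.015 [0.482 0.13 ] yaw y 67.6
0.6 0.011 [0.485 0.129] yaw y 67.6
0.4 0.04 [0.484 0.12 ] yaw y 79.1
0.4 0.015 [0.508 0.115] yaw y 79.1
0.4 0.011 [0.512 0.114] yaw y 79.1
0.2 0.04 [0.512 0.105] yaw y 90.5
0.2 0.015 [0.537 0.105] yaw y 90.5
0.2 0.011 [0.541 0.105] yaw y 90.5
0 0.04 [0.543 0.096] yaw y 102.0
0 0.015 [0.568 0.102] yaw y 102.0
0 0.011 [0.572 0.102] yaw y 102.0
```

>>> send_rows(targets="0 5.6 4 0 0 0 1;0 5.6 4 0 0 0 2;0 5.6 4 0 0 0 2;0 5.6 4 0 0 0 3;0 5.6 4 0 0 0 3;0 5.6 4 0 0 0 4;0 7.6 11 0 0 0 4;0 7.6 11 0 0 0 5;0 7.6 11 0 0 0 5;0 7.6 11 0 0 0 6;0 7.6 11 0 0 0 6.9;0 7.6 11 0 0 0 6.9", squeeze=30)

```text
time_s: 1.5
tcp_pos: [0.4199, -0.175, 0.2316]
eef_rot: [-0.675, 0.675, -0.211, 0.212]
ft_force: [0.5, 0.3, 0.6]
grip_width: 0.001
```

>>> send_rows(targets="0 0.1 8.4 0 0 0 0;0 0.1 8.4 0 0 0 0;0 0.1 8.4 0 0 0 0;0 0.1 8.4 0 0 0 0;0 0.1 8.4 0 0 0 0;0 0.1 8.4 0 0 0 0;0 0.1 8.4 0 0 0 0;0 0.1 8.4 0 0 0 0;0 0.1 8.4 0 0 0 0;0 0.1 8.4 0 0 0 0;0 0.1 8.4 0 0 0 0")

```text
time_s: 2.42
tcp_pos: [0.4235, 0.1589, 0.2313]
eef_rot: [-0.674, 0.675, -0.212, 0.212]
ft_force: [-0.4, -0.0, 0.1]
grip_width: -0.001
```

```bash
python3 - <<'E'
from h import *
from scipy.spatial.transform import Rotation as Ro
s=telemetry.read_state();q=s['eef_rot'];R=Ro.from_quat([*q[1:],q[0]]).as_matrix();print(R.round(2))
print(s['tcp_pos'],s['joint_pos'].round(2),'yaw',np.degrees(np.arctan2(R[1,0],R[0,0])))
E
```

```text
[[ 0.82 -0.    0.57]
 [-0.57 -0.    0.82]
 [ 0.   -1.   -0.  ]]
[0.42350675 0.15890077 0.23129967] [ 0.22  0.13 -0.25  1.19 -0.    2.4 ] yaw -34.91896818966655
```

>>> send_rows(targets="0 0.2 0.3 -1 0 0 0;0 0.2 0.3 -2 0 0 0;0 0.2 0.3 -2.6 0 0 0;0 0.2 0.3 -3 0 0 0;0 0.2 0.3 -3 0 0 0;0 0.2 0.3 -3 0 0 0")

```text
time_s: 2.92
tcp_pos: [0.431, 0.1693, 0.111]
eef_rot: [-0.674, 0.675, -0.214, 0.213]
ft_force: [0.0, 0.6, -0.2]
grip_width: 0.004
```

```bash
python3 - <<'E'
from h import *
s=telemetry.read_state();print(s['tcp_pos'],s['ft_force'])
snap('side','side2.png');
E
```

```text
[0.43104559 0.16926485 0.11097516] [ 0.02577035  0.58280632 -0.19380169]
```

View pics/side2.png

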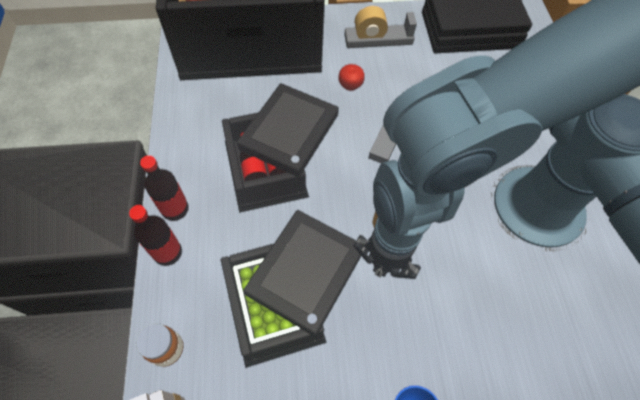

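>>> send_rows(targets="0 0.3 -0.2 0 0 0 0;0 0.6 -0.4 0 0 0 0;0 0.8 -0.6 0 0 0 0.7;0 1.05 -0.8 0 0 0 1.4;0 1.3 -1.0 0 0 0 2.1;0 1.5 -1.12 0 0 0 2.7;0 1.7 -1.24 0 0 0 3.3;0 1.9 -1.35 0 0 0 4;0 2.15 -1.45 0 0 0 4.6;0 2.4 -1.53 0 0 0 5.2;0 2.65 -1.6 0 0 0 5.9;0 2.65 -1.6 0 0 0 5.9")

```text
time_s: 3.97
tcp_pos: [0.5412, 0.1056, 0.1125]
eef_rot: [-0.707, 0.707, 0.004, -0.001]
ft_force: [0.0, -0.4, -0.3]
grip_width: 0.003
```

```bash
cat > m.py <<'E'
from h import *
import sys
s=telemetry.read_state();print(s['tcp_pos'],s['ft_force'])
im,d=snap('side',sys.argv[1]);P=cloud('side',d)
m=((P[...,2]>.132)&(P[...,2]<.15)&(abs(P[...,0]-.62)<.2)&(abs(P[...,1]-.16)<.2)).astype(np.uint8)
n,L,st,_=cv2.connectedComponentsWithStats(m);k=1+st[1:,4].argmax()
q=P[L==k]
(c,wh,a)=cv2.minAreaRect((q[:,:2]*1000).astype(np.float32));print(len(q),np.round(c),np.round(wh),'a',round(a,1),cv2.boxPoints((c,wh,a)).round().tolist())
E
python3 m.py side3.png
```

```text
[0.54117701 0.10562535 0.11245984] [ 0.03044911 -0.42284081 -0.28872657]
8345 [619. 177.] [187. 200.] a 0.9 [[524.0, 275.0], [527.0, 75.0], [714.0, 78.0], [711.0, 278.0]]
```

View pics/side3.png

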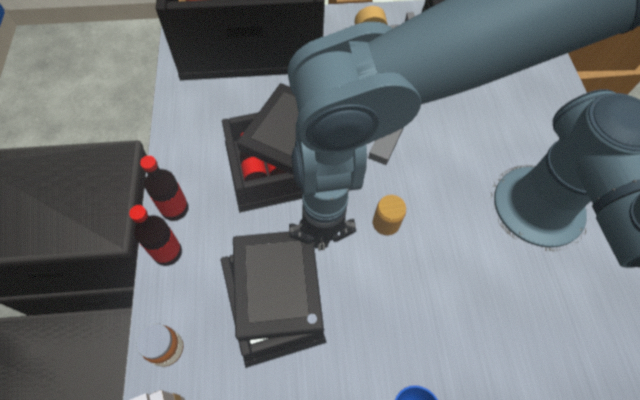

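>>> send_rows(targets="0 0.2 -0.03 0 0 0 0.5;0 0.4 -0.05 0 0 0 1;0 0.6 -0.07 0 0 0 1.5;0 0.75 -0.08 0 0 0 1.9;0 0.75 -0.08 0 0 0 1.9")

```text
time_s: 4.43
tcp_pos: [0.5688, 0.1031, 0.1118]
eef_rot: [-0.703, 0.704, 0.073, -0.072]
ft_force: [-0.4, 0.1, 0.7]
grip_width: -0.001
```

```bash
python3 m.py side4.png
```

```text
[0.56875165 0.10310497 0.11182472] [-0.40149359  0.14878187  0.67495688]
8516 [634. 187.] [187. 200.] a 11.1 [[523.0, 267.0], [562.0, 71.0], [745.0, 107.0], [706.0, 303.0]]
```

Lid yaw is 11.1° against 12° for the box, so it's closed. Now back away along −x of the lid, lift and retreat, then check.

>>> send_rows(targets="0 -0.5 -0.1 0 0 0 0;0 -1.2 -0.25 0 0 0 0;0 -1.9 -0.4 0.3 0 0 0;0 -2 -0.4 1.2 0 0 0;0 -2 -0.4 2.2 0 0 0;0 -2 -0.4 3.2 0 0 0;0 -2.4 -0.4 3.2 0 0 0;0 -2.8 -0.4 3.2 0 0 0;0 -2.8 -0.4 3.2 0 0 0;0 -2.8 -0.4 3.2 0 0 0")

```text
time_s: 5.32
tcp_pos: [0.4553, 0.0879, 0.2399]
eef_rot: [-0.703, 0.703, 0.073, -0.072]
ft_force: [-0.2, -0.3, 0.8]
grip_width: -0.003
```

```bash
python3 m.py side5.png; python3 - <<'E'
from h import *
im,d=snap('scene','scene5.png')
for c in ['scene','side']:
    im,d=snap(c); P=cloud(c,d).reshape(-1,3)
    q=P[(np.hypot(P[:,0]-.586,P[:,1]+.187)<.15)&(P[:,2]>.128)&(P[:,2]<.15)]
    print(c,cv2.minAreaRect((q[:,:2]*1000).astype(np.float32)))
E
```

```text
[0.45534154 0.08786384 0.23988552] [-0.24677956 -0.25995571  0.75944385]
8774 [646. 189.] [160. 200.] a 11.6 [[548.0, 271.0], [588.0, 75.0], [745.0, 107.0], [704.0, 303.0]]
scene ((585.8248291015625, -187.09776306152344), (200.90708923339844, 160.38873291015625), 57.555755615234375)
side ((585.6971435546875, -186.9522247314453), (201.22361755371094, 160.14732360839844), 57.480430603027344)
```

View pics/side5.png

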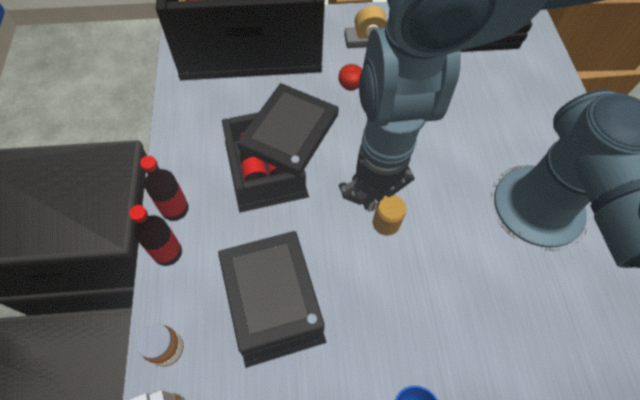

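The grape lid covers its box squarely: 11.6° against 12° for the box, with corners matching the rim to about 2 mm. The drinks lid hasn't moved, and the gripper hangs clear at z = 0.24 m.

```bash
python3 -c "
from h import *
print(r.job_done())"
```

```text
the job is handed in; nothing more can be done
None
```

The grape carrier's lid is closed over its box, and I handed the job in about 5 s into the 32 s allowed. I pushed the lid's long edge with the shut fingers, turning the tool with the lid from about 47° open to closed, then backed off and lifted clear.

- **Grape lid:** the final depth fit puts it at 11.6° against the box's 12°, so about 0.4° off square with 10° allowed. Its corners match the rim to about 2 mm.
- **Drinks lid:** it is where it started, with the fit unchanged to within 1 mm.
- **Robot:** the gripper stands free at z = 0.24 m, and every force reading I took was under 1 N.

No check failed. While the fingers were against the lid, the depth fit came out too wide (187 mm instead of 160 mm), most likely because they were in view. It was correct once they were clear.

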